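# Clamp the silver blank in the bench jig

## Task

Clamp the silver buckle blank in the soldering jig: push the swung-out clamp strap round with a finger until it stands over the blank against its stop, and only then push the red cam lever all the way down so that the strap's rubber foot presses on the blank. Nothing is to be picked up: leave the blank untouched by the hand, leave the jar, ring, hammer and pen where they lie, and finish with the hand clear.

Things in the scene. Friction and masses are not known exactly. Their poses are not given: they have to be found in the camera images.
- jig: Jig fixed to the bench: dark steel base 130 x 210 x 14 mm (x, y, z) carrying a pale firebrick, 90 x 80 mm, top 34 mm above the bench. Origin on the bench (base from y -100 to +110 mm, brick from y -70 to +10 mm), z up. Clamp pivot axis at x 0, y +70 mm; blank's place at x 0, y -30 mm. Brass stop pin, 12 mm thick, 76 mm high, at x +18, y +25 mm. Position and yaw vary.
- pivot (a point): Point on the strap's upright pivot axis at the strap's mid height, 73 mm above the bench, on a steel post 34 mm thick. Its axes are those of the jig.
- strap (a joint): Angle of the clamp strap, rad. 0 = over the blank, against the stop: the strap then runs from the pivot along the jig's -y. Positive = swung out, clockwise seen from above (at 1.57 it points along the jig's -x). Range 0 to 1.9; starts at 0.9 to 1.7. It stays where it is left (friction: about 2 N at its free end).
- strap_end (a point): Middle of the end face of the strap, 125 mm from the pivot axis. The strap is an aluminium bar 24 mm wide, its underside 66 mm and its top 80 mm above the bench, reaching 20 mm past the pivot on the other side. A steel spindle, 10 mm thick, passes upright through it 100 mm from the pivot, its top up to 98 mm above the bench.
- cam (a joint): Angle of the red cam lever, rad. 0 = upright; grows as it is pushed down, away from the strap's free end, in the upright plane along the strap; 1.5 = fully down, nearly level, at its stop. Starts at 0.35 to 0.75. Stays where it is left (friction: about 5 N at 60 mm from its pin). It rides on the strap. It lowers the rubber foot, which meets the blank at about 1.08.
- cam_pin (a point): The level pin the lever turns about, right above the pivot, 100 mm above the bench, between two steel cheeks 27 mm apart outside that reach 108 mm above the bench.
- cam_knob (a point): Centre of the black ball, 24 mm across, at the lever's end, 93 mm from the pin. The red lever bar between is 17 mm wide and 10 mm thick.
- foot: Black rubber foot under the strap, a disc 20 mm across and 8 mm thick, 100 mm from the pivot axis; origin at the centre of its underside, 49 mm above the bench with the lever upright, sinking 6.5 mm per rad of the lever until it meets the blank. It is spring loaded and presses with about 6 to 7 N when the lever is fully down.
- blank: Loose silver buckle blank, 50 x 44 x 8 mm with a raised middle, about 130 g, lying on the firebrick between low brass strips. Origin at the centre of its underside, 34 mm above the bench; its top is 42 mm above the bench.
- jar: Small closed jar, 42 mm across, 40 mm high, loose near the jig; origin at the centre of its underside. Bystander.
- ring: Brass finger ring lying flat, 25 mm across, 9 mm high, loose near the jig; origin at the centre of its underside. Bystander.
- hammer: Hammer, 220 mm long, lying along its own x on the bench on the jig's -y side; origin under its middle. Bystander.
- pen: Blue pen, 142 mm long, 9 mm thick, lying along its own x on the bench on the jig's +y side; origin under its middle. Bystander.
There are look-alikes about, which are no part of the job. Several things have the shape of the jig; the one meant has the colours described above. What is shaped like the blank but brown or green is not meant.

How it is judged:
On the way, in this order (a step that is already met when the one before it is completed fails the run):
1. the strap stands over the blank against its stop, the lever still up (value of joint strap below 0.06 rad and value of joint cam below 1 rad), for 0.1 s.
2. the lever is all the way down with the strap over the blank (value of joint cam above 1.4 rad and value of joint strap below 0.06 rad), for 0.2 s.
At the end, for the whole second after the job is handed in: The strap is within 0.06 rad of its stop over the blank, the cam lever is down beyond 1.4 rad, the foot presses on the blank with more than 2 N, the blank lies flat within 5 mm of where it began, and jar, ring, hammer and pen are within 20 mm of where they began (all of step 2 and contact force between foot and blank above 2 N and distance of blank from where it was at the start of the episode below 0.005 m and angle between blank's own z axis and vertical below 0.08 rad and linear speed of blank below 0.02 m/s and distance of each of jar, ring, hammer, pen from where it was at the start of the episode below 0.02 m); the robot touches nothing.
It fails at once if the lever is pushed down before the strap stands over the blank (value of joint cam above 1.1 rad and value of joint strap above 0.12 rad).
It fails at once if the hand touches the blank (contact force between any of the fingers, the arm and blank above 0.5 N).
It fails at once if the blank is lifted or shoved off its place (distance of blank from where it was at the start of the episode above 0.008 m).
It fails at once if the jar, ring, hammer or pen is picked up or knocked away (distance of any of jar, ring, hammer, pen from where it was at the start of the episode above 0.02 m).
It also fails if it takes over 48 s, if anything falls off the work surface, if the arm or the gripper's body presses on something with over 40 N, if the wrist force passes 120 N, or if a joint passes its speed limit or range.

## Robot

A 6-joint arm with a two-finger parallel gripper is mounted at the origin on the work surface. World frame = base frame: x ahead of the robot, y to its left, z up, the work surface at z = 0. Lengths are in m, angles in rad, forces in N, time in s.
With the tool pointing down it reaches from about 0.425 to 0.95 m from the base axis. Payload 3.5 kg.
Tool frame: the origin (TCP) lies midway between the tips of the shut fingers; the grasp point (between the pads) lies 19 mm behind it; z points along the fingers, y is the line along which they close (so a half turn about z gives the same grasp; the last joint's range is limited). The gripper opens to 85 mm and grips with 20 to 120 N. Pads are 22 mm wide; open, the fingers measure 114 mm over their backs; the gripper's body (76 mm by 85 mm) begins 54 mm behind the grasp point. The pads swing forward as they close: fully open they stand 13 mm farther back than shut.
Start: joints at [-1.438, 0.286, 1.577, -0, 1.279, -0.15], TCP at [0.188, -0.648, 0.231] pointing down, gripper open.
Joint ranges: [-2.77, 2.77], [-0.9, 2.22], [0.21, 2.48], [-1.53, 4.67], [0.24, 2.81], [-2.84, 2.84]. Speed limits (rad/s): [2.79, 2.79, 3.14, 3.14, 3.14, 3.14].

## Interface

Orientations are given as a unit quaternion [x, y, z, w].
In Python, from plant import get_state, read_camera, ctrl gives the robot as it stands.
- The arm moves only by the shell command python3 -m crank 'ROWS' [FORCE]. ROWS is JSON, a list of rows, each a list of 3 entries, a list of its own where there are three numbers: the shift along the tool's x, y, z in mm, then the turn about the tool's z in degrees, then the closure in counts, from 0 (fully open) to 255 (shut). In form: [[[tx, ty, tz], yaw, claw], ...]. A call has 1 to 10 rows; each row is the pose to reach, as a shift and turn from the pose commanded when the call began, along the tool's axes at that moment; what a row does not reach only later rows make up. A row lasts 1/10 s, in which the tool goes at most 50 mm and 8.59 degrees, less where a joint would pass 70% of its speed; a pose out of reach is approached as far as the arm can. A call with a gripper value outside its range is refused whole. The fingers move at their own pace and stop on an object; FORCE is the grip in N (left out, the last holds). Time passes only in rows, so rows that repeat a pose let the fingers close. It gives the time, the measured TCP pose, the force, the opening and the grip force at its end, in the units of the state.
- get_state(): the state, without advancing time (a new reading comes with each control period).
- read_camera(name): name is "side" or "top"; returns a dict with "frame" (480x640x3 uint8, blue, green, red), "range_z" (480x640 float32, m along the optical axis (not along the pixel's ray), 0 where there is no reading), "vfov" (degrees; the focal length in pixels is half the picture's height over the tangent of half this angle, whatever the lens; pixels are square), "cx", "cy" (the principal point, pixels), "origin" and "orientation" of the camera in the world. Camera axes: x right, y down, z forward; pixel columns grow to the right and rows downward; lengths in m; the calibration is good to about 2 mm. A picture is of the moment at which its call begins.
- ctrl.sign_off(): hands the job in; it is judged then, once.
The state is a dict: "time": time; "qpos": joint angles; "dq": joint speeds; "joint_efforts": joint torques, N m; "eef_pos": TCP position; "tcp_rot": TCP orientation; "contact_force": force on the tool from outside, world axes, zero at the start; "wrist_torque": the same for the moment, N m; "opening": opening from 0.0 (shut) to 1.0 (fully open); "finger_force": force on a finger pad.
Only numpy, scipy, OpenCV 4.12 (cv2) and the standard library are available. Lean on these libraries where they do the work, as an engineer would, in place of code of your own. Each camera call takes 0.05 s, during which the arm holds its last target. There are 200 camera calls.

## Working session

There is one attempt and no reset: what is moved stays moved. The work goes in short steps, Python scripts to look and compute and a shell command to move; the robot and the scene stay as the last step left them, time stands still between calls to the robot, and variables do not carry over. Pictures are saved under pics/ and viewed, at most 10 in all, crops included, and the job is handed in when it is done.

```bash
mkdir -p pics; ls
cat > h.py <<'E'
import numpy as np, cv2
from scipy.spatial.transform import Rotation as R
from plant import get_state, read_camera, ctrl
def snap(n):
    c=read_camera(n); np.savez(f'/tmp/{n}.npz',**c); return c
def cloud(c):
    h,w=c['range_z'].shape; f=h/2/np.tan(np.radians(float(c['vfov']))/2)
    v,u=np.mgrid[:h,:w]; z=c['range_z']
    p=np.stack([(u-c['cx'])/f*z,(v-c['cy'])/f*z,z],-1)
    return p@R.from_quat(c['orientation']).as_matrix().T+c['origin']
E
python3 - <<'E'
from h import *
for n in('top','side'):
    c=snap(n); cv2.imwrite(f'pics/{n}0.png',c['frame']); print(n,c['vfov'],c['origin'],c['orientation'])
print(get_state())
E
```

```text
pics
top 52.48882012250169 [ 0.33243894 -0.00391347  1.20703369] [-0.69504407  0.71491551 -0.05391952  0.0538724 ]
side 48.985923963353194 [0.09078432 0.41184651 0.82143433] [-0.35254387  0.8694545  -0.32020044  0.13127592]
{'time': 0.1, 'qpos': array([-1.43798382e+00,  2.87116488e-01,  1.57804202e+00,  4.89046049e-05,
        1.27857189e+00, -1.49999571e-01]), 'dq': array([ 0.00306824, -0.00100518, -0.0056347 ,  0.00058809, -0.0003304 ,
        0.00025394]), 'joint_efforts': array([ 4.07994648e-04, -4.07298338e+01, -2.93699992e+01, -1.92056441e-04,
        3.39662416e-03,  2.65537693e-06]), 'eef_pos': array([ 0.18832462, -0.64758254,  0.23005302]), 'tcp_rot': array([ 9.90019245e-01,  1.40928180e-01,  3.25925193e-05, -1.06863102e-03]), 'contact_force': array([-0.08884031,  0.27317242,  0.71091288]), 'wrist_torque': array([-0.00715302, -0.02230606, -0.05149977]), 'finger_force': 0.0, 'opening': 0.9984095073262206}
```

View pics/top0.png

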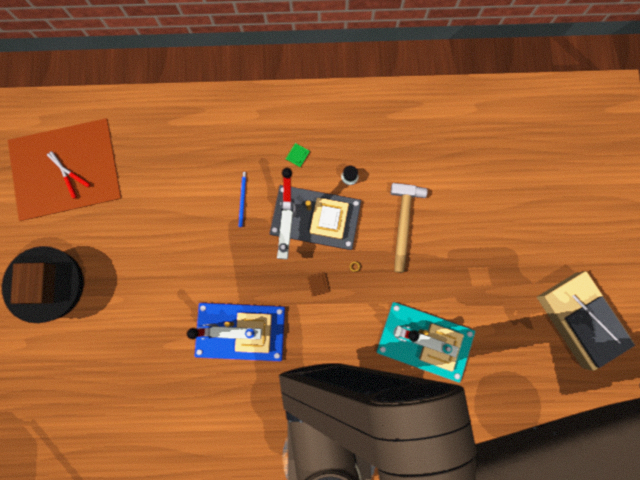

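View pics/side0.png

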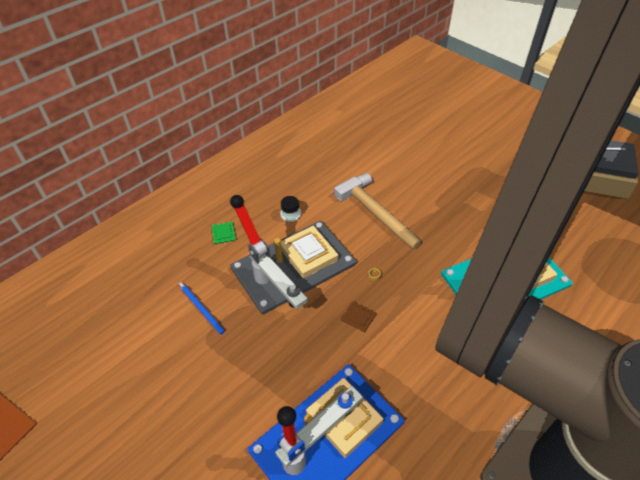

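The dark jig is at about (317,217) in the top view. Its pivot is near (287,208), the strap end near (283,257) (swung towards the robot), the red lever's knob at (287,173), and the blank at (328,217). The jar is at (349,175), the ring at (355,267), the pen at (242,200) and the hammer at (403,225).

```bash
cat > meas.py <<'E'
from h import *
from scipy.optimize import minimize
def run(n, c, yaw=None):
    P=cloud(c); f=c['frame'].astype(int); b,g,r=f[...,0],f[...,1],f[...,2]
    reg=(abs(P[...,0]-.6)<.25)&(abs(P[...,1]-.08)<.25)&(c['range_z']>0)
    mx=f.max(-1);mn=f.min(-1)
    red=reg&(r>130)&(g<60)&(b<60)&(P[...,2]>.085)
    gray=reg&(mx-mn<25)
    strap=gray&(mx>110)&(P[...,2]>.07)&(P[...,2]<.086)
    base=gray&(mx<110)&(P[...,2]>.008)&(P[...,2]<.02)
    blk=reg&(mx<50)&(P[...,2]>.1)
    out={}
    for k,m in dict(red=red,strap=strap,base=base,knob=blk).items():
        q=P[m]
        if len(q): print(n,k,len(q),'mean',q.mean(0).round(4),'min',q.min(0).round(3),'max',q.max(0).round(3))
        if len(q)>20 and k in('strap','base'):
            (cx,cy),(w,h),a=cv2.minAreaRect((q[:,:2]*1000).astype(np.float32)); print('   rect mm',cx,cy,w,h,a)
        out[k]=q
    return P,out
if __name__=='__main__':
    for n in('top','side'):
        c=dict(np.load(f'/tmp/{n}.npz')); P,o=run(n,c)
    c=dict(np.load('/tmp/top.npz')); P=cloud(c)
    for nm,(u,v) in dict(jar=(349,175),ring=(355,262),pen=(242,200),ham=(403,225),knob=(287,173),blank=(328,217),cube=(318,284),brown=(288,210)).items(): print(nm,P[v,u].round(3))
    cv2.imwrite('pics/crop1.png',cv2.resize(c['frame'][140:290,220:420],None,fx=4,fy=4,interpolation=2))
E
python3 meas.py
```

```text
top red 170 mean [0.6108 0.0763 0.1419] min [0.592 0.067 0.11 ] max [0.631 0.087 0.172]
top strap 436 mean [0.5244 0.0877 0.0791] min [0.463 0.072 0.07 ] max [0.577 0.106 0.086]
   rect mm 520.3614501953125 88.44611358642578 24.125381469726562 114.80450439453125 83.41057586669922
top base 2052 mean [0.5693 0.0157 0.0133] min [ 0.49  -0.098  0.008] max [0.677 0.129 0.02 ]
   rect mm 602.0939331054688 9.3359375 207.22718811035156 189.6783905029297 77.61271667480469
top knob 61 mean [0.6366 0.0727 0.185 ] min [0.629 0.065 0.177] max [0.646 0.081 0.19 ]
side red 379 mean [0.6115 0.078  0.1422] min [0.59  0.067 0.11 ] max [0.636 0.087 0.172]
side strap 769 mean [0.5235 0.0896 0.0783] min [0.461 0.07  0.07 ] max [0.605 0.106 0.085]
   rect mm 532.281982421875 86.5161361694336 25.40345001220703 142.7804412841797 82.4852066040039
side base 2522 mean [0.5586 0.0382 0.0128] min [ 0.487 -0.097  0.008] max [0.689 0.133 0.019]
   rect mm 603.4794311523438 9.615653991699219 209.6038818359375 199.29307556152344 77.36410522460938
side knob 112 mean [0.6345 0.0764 0.1824] min [0.627 0.067 0.175] max [0.645 0.085 0.188]
jar [ 0.669 -0.071  0.04 ]
ring [ 0.456 -0.08   0.009]
pen [0.62  0.199 0.012]
ham [ 0.543 -0.201  0.022]
knob [0.635 0.072 0.188]
blank [ 0.565 -0.016  0.041]
cube [0.405 0.013 0.006]
brown [0.577 0.079 0.079]
```

View pics/crop1.png

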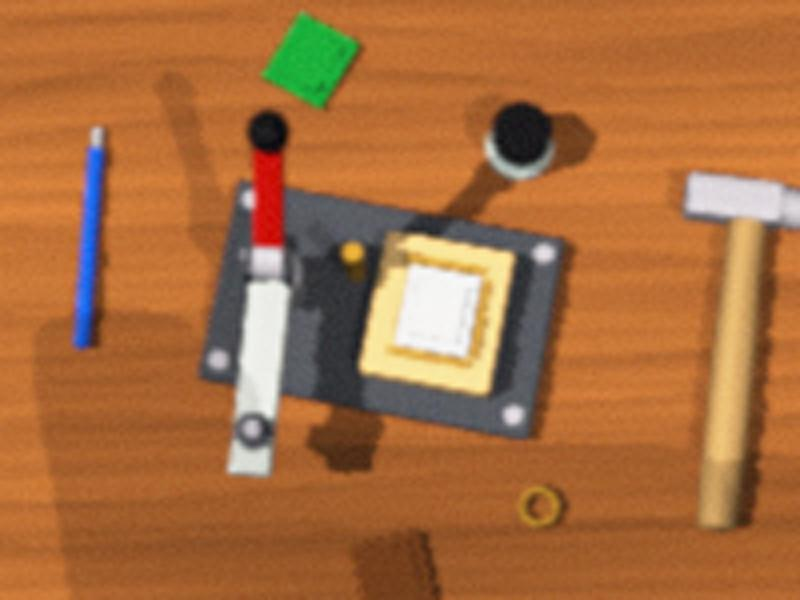

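Run:
```python
from h import *
for n in('top','side'):
    c=dict(np.load(f'/tmp/{n}.npz')); P=cloud(c); f=c['frame'].astype(int); mx=f.max(-1);mn=f.min(-1)
    m=((mx-mn<30)&(mx<110)&(P[...,2]>.008)&(P[...,2]<.02)).astype(np.uint8)
    k,l,s,ce=cv2.connectedComponentsWithStats(m)
    near=[i for i in range(1,k) if s[i,4]>150 and np.linalg.norm(P[l==i].mean(0)[:2]-[.58,.02])<.1]
    q=P[np.isin(l,near)]; (cx,cy),(w,h),a=cv2.minAreaRect((q[:,:2]*1000).astype(np.float32)); print(n,'base',cx,cy,w,h,a)
    b=(mx-mn<40)&(mn>150)&(abs(P[...,2]-.041)<.006)&(np.hypot(P[...,0]-.565,P[...,1]+.016)<.06)
    q=P[b]; print('blank',q.mean(0).round(4),len(q), (cv2.minAreaRect((q[:,:2]*1000).astype(np.float32))))
```

```text
top base 572.7374877929688 15.845481872558594 207.36611938476562 129.48373413085938 77.59391021728516
blank [ 0.5645 -0.0179  0.0405] 353 ((564.3356323242188, -18.294471740722656), (44.61233139038086, 50.2513542175293), 77.48473358154297)
side base 570.8748168945312 17.07489776611328 210.11631774902344 131.10311889648438 76.84105682373047
blank [ 0.5635 -0.0171  0.0398] 472 ((565.7827758789062, -18.619544982910156), (44.42264938354492, 52.93694305419922), 77.2219467163086)
```

```bash
python3 -m crank '[[[50,0,0],0,255],[[100,0,0],0,255],[[150,0,0],0,255],[[200,0,0],0,255],[[200,0,0],0,255]]'
python3 - <<'E'
from h import *
s=get_state();print(R.from_quat(s['tcp_rot']).as_matrix().round(3))
E
```

```text
time: 0.6
eef_pos: [0.386, -0.5893, 0.2305]
tcp_rot: [0.99, 0.144, 0.001, -0.001]
contact_force: [0.2, -0.7, 0.4]
opening: 0.149
finger_force: 0.0
[[ 0.958  0.286  0.002]
 [ 0.286 -0.958  0.002]
 [ 0.002 -0.001 -1.   ]]
```

```bash
python3 -m crank '[[[26,-37,-10],0,255],[[52,-73,-20],0,255],[[77,-110,-20],0,255],[[103,-146,-20],0,255],[[129,-183,-20],0,255],[[155,-219,-20],0,255],[[180,-255,-20],0,255],[[206,-292,-20],0,255],[[217,-338,-20],0,255],[[227,-385,-20],0,255]]' 60; python3 -m crank '[[[11,-47,0],3,255],[[22,-94,0],6,255],[[33,-140,0],9,255],[[44,-187,0],12,255],[[55,-234,0],16,255],[[65,-260,0],20,255],[[69,-280,0],24,255],[[69,-280,0],24,255],[[69,-280,0],24,255]]'
python3 - <<'E'
from h import *
s=get_state();print(s['qpos'].round(3),R.from_quat(s['tcp_rot']).as_matrix().round(3))
E
```

```text
time: 1.6
eef_pos: [0.4904, -0.158, 0.2508]
tcp_rot: [0.99, 0.141, -0.0, -0.0]
contact_force: [0.3, 0.3, -0.4]
opening: 0.0
finger_force: 0.0
time: 2.5
eef_pos: [0.4789, 0.1283, 0.2509]
tcp_rot: [0.998, -0.067, -0.0, 0.0]
contact_force: [0.9, -0.1, -0.9]
opening: 0.0
finger_force: 0.0
[ 5.700e-02 -1.320e-01  1.985e+00 -1.000e-03  1.289e+00  1.763e+00] [[ 0.991 -0.134 -0.001]
 [-0.134 -0.991 -0.001]
 [-0.001  0.001 -1.   ]]
```

```bash
python3 -m crank '[[[0,-2,45],0,255],[[0,-2,90],0,255],[[0,-2,135],0,255],[[0,-2,165],0,255],[[0,-2,183],0,255],[[0,-2,183],0,255]]'
python3 - <<'E'
from h import *
c=snap('side'); cv2.imwrite('pics/s2.png',cv2.resize(c['frame'][150:350,200:440],None,fx=3,fy=3))
E
cat > arc.py <<'E'
# rows for the push along the arc: args strap angles(rad) from measured TCP; hw offset
import sys; from h import *
piv=np.array([586.1,79.9]); jy=257.3; off=float(sys.argv[1]); r=float(sys.argv[2])
s=get_state(); M=R.from_quat(s['tcp_rot']).as_matrix(); p=s['eef_pos']*1000
yaw0=np.degrees(np.arctan2(M[1,1],M[0,1])) # tool y angle
for a in np.linspace(*map(float,sys.argv[3:5]),int(sys.argv[5])):
    ph=np.radians(jy)-a; d=np.array([np.cos(ph),np.sin(ph)]); t=np.array([-d[1],d[0]])
    w=piv+r*d-off*t-p[:2]; ya=np.degrees(ph)+90
    dy=-((ya-yaw0+180)%360-180)
    print(round(a,2),(w@M[:2,:2]).round(1),'yaw',round(dy,1))
E
python3 arc.py 26.5 112 1.48 0.68 10
```

```text
time: 3.1
eef_pos: [0.4768, 0.1291, 0.065]
tcp_rot: [0.998, -0.069, -0.004, 0.001]
contact_force: [-0.5, 1.2, -0.4]
opening: -0.001
finger_force: 0.0
1.48 [1.2 8.5] yaw -0.4
1.39 [-0.7 18.6] yaw -5.5
1.3 [-1.6 28.8] yaw -10.6
1.21 [-1.7 39. ] yaw -15.7
1.12 [-0.8 49.2] yaw -20.7
1.04 [ 1.  59.3] yaw -25.8
0.95 [ 3.7 69.1] yaw -30.9
0.86 [ 7.2 78.7] yaw -36.0
0.77 [11.5 88. ] yaw -41.1
0.68 [16.7 96.8] yaw -46.2
```

View pics/s2.png

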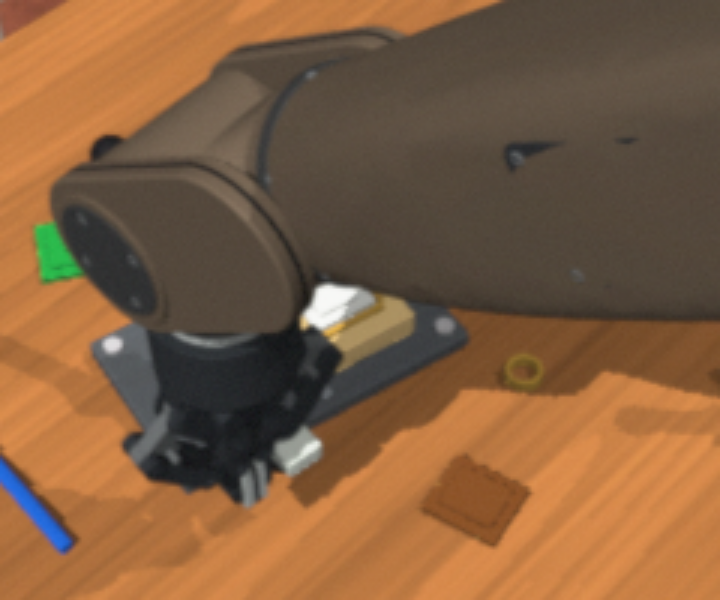

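Fingers are shut beside the strap's free end on the outer side: fingertips near (250,490), strap end at (300,450) in the crop. Blank and ring are well clear. I'll push along the arc.

```bash
python3 -m crank '[[[1,4,0],0,255],[[1,9,0],0,255],[[0,14,0],-3,255],[[-1,19,0],-6,255],[[-1,24,0],-8,255],[[-2,29,0],-11,255],[[-2,34,0],-13,255],[[-2,39,0],-16,255],[[-1,44,0],-18,255],[[-1,49,0],-21,255]]'; python3 arc.py 26.5 112 1.12 0.32 10
```

```text
time: 4.15
eef_pos: [0.4729, 0.0822, 0.0701]
tcp_rot: [0.993, 0.116, 0.002, -0.0]
contact_force: [0.2, 1.9, 1.1]
opening: -0.004
finger_force: 0.9
1.12 [-2.2  1.5] yaw 0.2
1.03 [-4.2 11.5] yaw -4.9
0.94 [-5.2 21.7] yaw -10.0
0.85 [-5.4 31.9] yaw -15.1
0.76 [-4.6 42.1] yaw -20.2
0.68 [-2.9 52.2] yaw -25.3
0.59 [-0.3 62.1] yaw -30.4
0.5 [ 3.1 71.7] yaw -35.5
0.41 [ 7.4 81. ] yaw -40.6
0.32 [12.5 89.9] yaw -45.7
```

Contact shows ~2 N, as expected. Continuing.

```bash
python3 -m crank '[[[-4,8,0],-4,255],[[-5,17,0],-8,255],[[-5,26,0],-12,255],[[-5,35,0],-17,255],[[-4,44,0],-21,255],[[-3,53,0],-26,255],[[0,62,0],-30,255],[[3,71,0],-35,255],[[7,80,0],-40,255],[[7,80,0],-40,255]]'; python3 arc.py 26.5 112 0.4 0 7
```

```text
time: 5.15
eef_pos: [0.4984, 0.0049, 0.0701]
tcp_rot: [0.894, 0.447, 0.001, 0.001]
contact_force: [-0.4, 0.2, -0.2]
opening: 0.001
finger_force: 0.0
0.4 [0.1 1.2] yaw -1.2
0.33 [-1.3  8.7] yaw -5.1
0.27 [-2.1 16.4] yaw -8.9
0.2 [-2.5 24. ] yaw -12.7
0.13 [-2.3 31.7] yaw -16.5
0.07 [-1.6 39.3] yaw -20.3
0.0 [-0.4 46.9] yaw -24.2
```

```bash
python3 - <<'E'
from h import *
for n in('side','top'):
    c=snap(n)
    if n=='side': cv2.imwrite('pics/s3.png',cv2.resize(c['frame'][150:350,200:440],None,fx=3,fy=3))
E
python3 meas.py 2>/dev/null | head -12
```

```text
top red 15 mean [0.5996 0.1093 0.1492] min [0.587 0.091 0.121] max [0.607 0.12  0.167]
top strap 3 mean [0.5783 0.0896 0.0811] min [0.571 0.081 0.079] max [0.59  0.102 0.085]
top base 1041 mean [0.591  0.0201 0.0133] min [ 0.489 -0.098  0.008] max [0.677 0.13  0.02 ]
   rect mm 602.3494873046875 9.535934448242188 207.4490509033203 189.9899139404297 77.6283950805664
top knob 845 mean [0.4492 0.0186 0.376 ] min [ 0.351 -0.054  0.175] max [0.626 0.128 0.477]
side red 142 mean [0.5969 0.1061 0.1411] min [0.583 0.087 0.111] max [0.61  0.123 0.172]
side strap 680 mean [0.5539 0.0434 0.0778] min [ 0.496 -0.001  0.07 ] max [0.605 0.102 0.086]
   rect mm 557.5885009765625 45.393943786621094 130.08607482910156 41.438697814941406 43.66205978393555
side base 2642 mean [0.5533 0.0512 0.0128] min [ 0.486 -0.083  0.008] max [0.655 0.132 0.02 ]
   rect mm 571.4505615234375 17.031768798828125 208.98565673828125 132.19076538085938 77.4264144897461
side knob 1692 mean [0.4879 0.041  0.24  ] min [ 0.373 -0.021  0.116] max [0.624 0.133 0.392]
jar [ 0.67  -0.071  0.037]
```

View pics/s3.png

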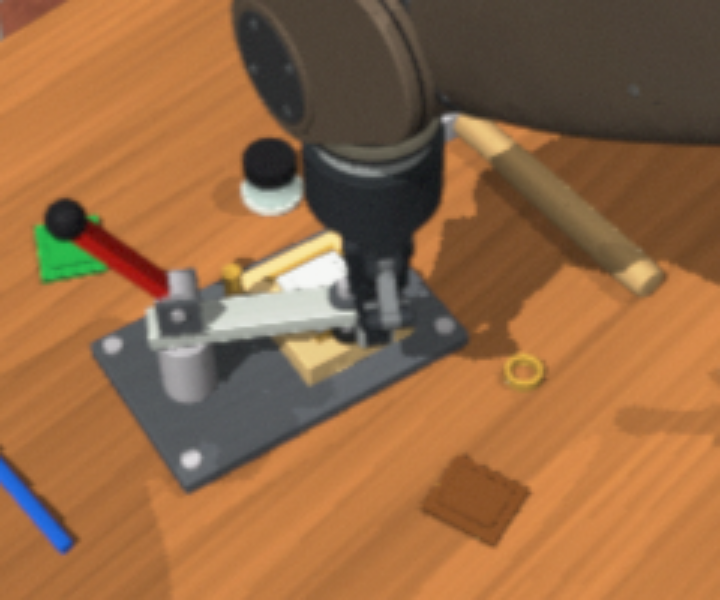

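The strap follows: it runs from the pivot (180,310) to the fingers (370,300) and is partly over the brick, with the lever still up. Next is the last 0.4 rad, slowing near the stop.

```bash
python3 -m crank '[[[-1,8,0],-4,255],[[-2,15,0],-8,255],[[-2,22,0],-12,255],[[-2,29,0],-15,255],[[-2,35,0],-18,255],[[-1,40,0],-21,255],[[-1,43,0],-23,255],[[-1,45,0],-24,255],[[-1,45,0],-24,255]]'; python3 -m crank '[[[0,1,0],0,255],[[0,2,0],0,255],[[0,2,0],0,255]]';  python3 arc.py 26.5 112 0.1 0 2
```

```text
time: 6.15
eef_pos: [0.5319, -0.0214, 0.0683]
tcp_rot: [0.782, 0.624, -0.0, -0.0]
contact_force: [-0.6, -0.2, -0.6]
opening: 0.002
finger_force: 0.6
time: 6.45
eef_pos: [0.5341, -0.0222, 0.0683]
tcp_rot: [0.782, 0.624, -0.0, -0.0]
contact_force: [-2.5, -1.1, 0.5]
opening: 0.002
finger_force: 0.8
0.1 [ 2.2 -9.2] yaw 5.6
0.0 [-1.   1.8] yaw -0.1
```

```bash
for i in 1 2; do python3 -m crank '[[[0,1,0],0,255],[[0,2,0],0,255],[[0,2,0],0,255]]' | grep -E 'eef|contact'; done
```

```text
eef_pos: [0.5363, -0.0226, 0.0683]
contact_force: [-2.4, -0.7, -0.1]
eef_pos: [0.5382, -0.023, 0.0683]
contact_force: [-2.0, -0.9, -0.5]
```

```bash
for i in 1 2; do python3 -m crank '[[[0,1,0],0,255],[[0,1.5,0],0,255],[[0,1.5,0],0,255]]' | grep -E 'eef|contact'; done
python3 - <<'E'
from h import *
c=snap('side'); P=cloud(c); f=c['frame'].astype(int); mx=f.max(-1);mn=f.min(-1)
m=(mx-mn<25)&(mx>150)&(P[...,2]>.076)&(P[...,2]<.084)&(np.hypot(P[...,0]-.575,P[...,1]-.02)<.09)
q=P[m][:,:2]*1000; piv=[586.1,79.9]; e=q[np.hypot(*(q-piv).T)>25]
print(len(e),cv2.minAreaRect(e.astype(np.float32)), cv2.fitLine(e.astype(np.float32),cv2.DIST_HUBER,0,.01,.01).ravel())
cv2.imwrite('pics/s4.png',cv2.resize(c['frame'][150:350,200:440],None,fx=3,fy=3))
E
```

```text
eef_pos: [0.5384, -0.0231, 0.0682]
contact_force: [-5.2, -0.5, 2.4]
eef_pos: [0.5386, -0.0231, 0.0681]
contact_force: [-10.2, 0.1, 6.1]
364 ((572.3104858398438, 17.744098663330078), (80.80119323730469, 26.20391273498535), 76.18989562988281) [2.6271677e-01 9.6487302e-01 5.7134875e+02 2.0911703e+01]
```

View pics/s4.png

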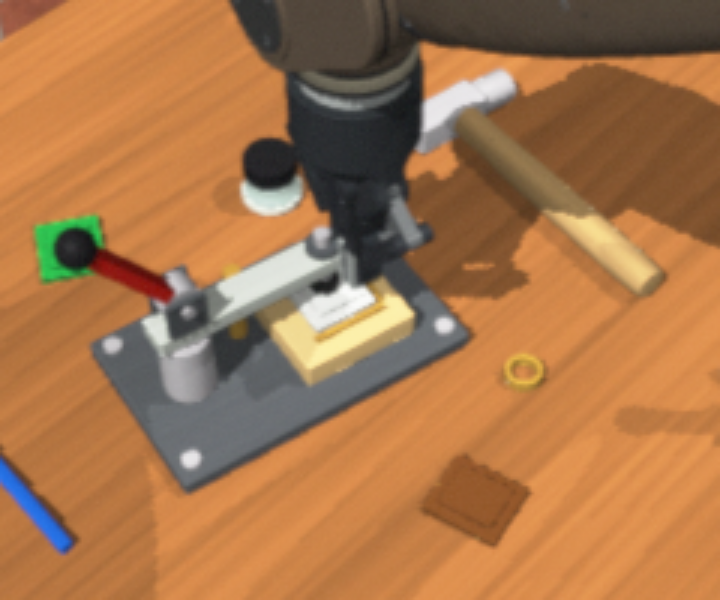

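Strap stands along the jig's axis over the blank, against the stop pin: force rises with no further travel, and its direction of 76° agrees with the jig's 77°. The lever is still up, with its knob at (75,245). Now I back off, rise, and move to the strap side of the lever.

```bash
python3 -m crank '[[[0,-6,0],0,255],[[0,-15,0],0,255],[[0,-15,-45],0,255],[[0,-15,-90],0,255],[[0,-15,-132],0,255],[[40,0,-132],0,255],[[85,24,-132],0,255],[[128,24,-132],0,255],[[128,24,-110],0,255],[[128,24,-92],0,255]]'
python3 - <<'E'
from h import *
c=snap('side');c=snap('top')
E
python3 meas.py | grep -E 'red|knob|side strap'
cat > lev.py <<'E'
import sys; from h import *
s0=float(sys.argv[1]); s=get_state(); M=R.from_quat(s['tcp_rot']).as_matrix(); p=s['eef_pos']*1000
piv=np.array([586.1,79.9]); yj=np.array([.22,.9755])
for a in np.linspace(float(sys.argv[2]),float(sys.argv[3]),10):
    h=s0*np.sin(a)-5*np.cos(a)-11; z=100+s0*np.cos(a)+5*np.sin(a)
    print(round(a,2),((np.r_[piv+h*yj,z]-p)@M).round(1))
E
python3 lev.py 66 .6 1.5
python3 - <<'E'
from h import *
c=dict(np.load('/tmp/side.npz')); cv2.imwrite('pics/s5.png',cv2.resize(c['frame'][150:350,200:440],None,fx=3,fy=3))
E
```

```text
time: 8.7
eef_pos: [0.5936, 0.0978, 0.1604]
tcp_rot: [0.781, 0.625, 0.001, 0.001]
contact_force: [0.6, -1.3, -1.3]
opening: -0.002
finger_force: 0.0
top knob 1209 mean [0.4944 0.077  0.4722] min [0.35  0.039 0.327] max [0.627 0.146 0.571]
side red 120 mean [0.5848 0.1054 0.1375] min [0.58  0.087 0.109] max [0.595 0.124 0.164]
side strap 733 mean [0.5713 0.0281 0.0776] min [ 0.547 -0.043  0.07 ] max [0.601 0.101 0.086]
side knob 2383 mean [0.5648 0.1203 0.3141] min [0.35  0.066 0.172] max [0.629 0.155 0.563]
knob [0.552 0.051 0.466]
0.6 [ 4.7 -1.  -0. ]
0.7 [10.3 -1.   3.6]
0.8 [15.5 -1.   7.7]
0.9 [20.2 -1.  12.3]
1.0 [24.4 -1.  17.4]
1.1 [28.2 -0.9 22.9]
1.2 [31.3 -0.9 28.7]
1.3 [33.9 -0.9 34.8]
1.4 [35.8 -0.9 41.1]
1.5 [37.1 -0.8 47.6]
```

View pics/s5.png

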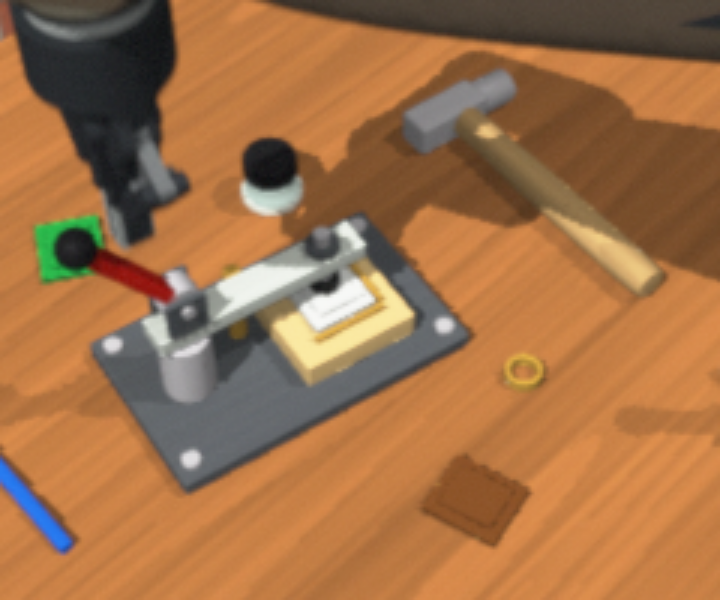

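The strap still lies over the blank with the foot above it. The shut fingertips (130,235) are just on the strap side of the lever, below the knob's height. Pushing the lever down along its arc.

```bash
python3 -m crank '[[[5,-1,0],0,255],[[10,-1,3],0,255],[[15,-1,7],0,255],[[20,-1,12],0,255],[[24,-1,17],0,255],[[28,-1,23],0,255],[[31,-1,29],0,255],[[34,-1,35],0,255],[[36,-1,41],0,255],[[37,-1,46],0,255]]'; python3 lev.py 66 1.3 1.6
```

```text
time: 9.8
eef_pos: [0.6022, 0.1338, 0.1168]
tcp_rot: [0.782, 0.624, 0.003, 0.001]
contact_force: [-0.5, 3.4, 6.5]
opening: 0.001
finger_force: 2.6
1.3 [-4.8 -3.8 -5.7]
1.33 [-4.1 -3.8 -3.6]
1.37 [-3.5 -3.8 -1.5]
1.4 [-2.9 -3.8  0.6]
1.43 [-2.4 -3.8  2.8]
1.47 [-2.  -3.8  4.9]
1.5 [-1.7 -3.9  7.1]
1.53 [-1.4 -3.9  9.3]
1.57 [-1.2 -3.9 11.5]
1.6 [-1.  -3.9 13.7]
```

```bash
python3 -m crank '[[[0,-2,2],0,255],[[0,-2,4],0,255],[[0,-2,5],0,255],[[0,-2,5],0,255]]'|grep -E 'eef|cont'; for i in 1 2; do python3 -m crank '[[[0,0,1],0,255],[[0,0,2],0,255],[[0,0,2],0,255]]'|grep -E 'eef|cont'; done
```

```text
eef_pos: [0.6007, 0.1337, 0.1119]
contact_force: [2.1, 2.3, 4.4]
eef_pos: [0.6005, 0.1336, 0.1097]
contact_force: [1.8, 1.6, 5.1]
eef_pos: [0.6006, 0.1337, 0.1091]
contact_force: [-0.2, 2.5, 10.7]
```

The stop is reached, at the expected height of 109–110 mm with the force rising. One more nudge, then clear upwards and check.

```bash
python3 -m crank '[[[0,0,1],0,255],[[0,0,1],0,255],[[0,0,1],0,255]]'|grep -E 'eef|cont'; python3 -m crank '[[[0,0,-20],0,255],[[0,0,-60],0,255],[[0,0,-110],0,255],[[-30,-40,-130],0,255],[[-60,-85,-130],0,255],[[-80,-130,-130],0,255],[[-90,-175,-130],0,255],[[-90,-175,-130],0,255]]'
python3 - <<'E'
from h import *
c=snap('side'); P=cloud(c); f=c['frame'].astype(int); mx=f.max(-1);mn=f.min(-1)
cv2.imwrite('pics/s6.png',cv2.resize(c['frame'][150:350,200:440],None,fx=3,fy=3))
k=(mx<60)&(P[...,2]>.095)&(P[...,2]<.13)&(np.hypot(P[...,0]-.606,P[...,1]-.17)<.03)
print('knob',P[k].mean(0).round(4),P[k].max(0).round(4),k.sum())
m=(mx-mn<25)&(mx>150)&(P[...,2]>.076)&(P[...,2]<.084)&(np.hypot(P[...,0]-.575,P[...,1]-.02)<.1)
e=P[m][:,:2]*1000; e=e[np.hypot(*(e-[586.1,79.9]).T)>25]; print(cv2.minAreaRect(e.astype(np.float32)))
E
```

```text
eef_pos: [0.6007, 0.1337, 0.109]
contact_force: [-1.8, 1.3, 13.3]
time: 11.9
eef_pos: [0.4014, 0.0838, 0.2317]
tcp_rot: [0.782, 0.624, -0.002, -0.001]
contact_force: [-0.0, 0.9, 0.2]
opening: 0.003
finger_force: 0.0
knob [0.6024 0.1731 0.1132] [0.6122 0.1808 0.1195] 117
((570.8331298828125, 12.035255432128906), (95.63494873046875, 25.919546127319336), 77.53492736816406)
```

View pics/s6.png

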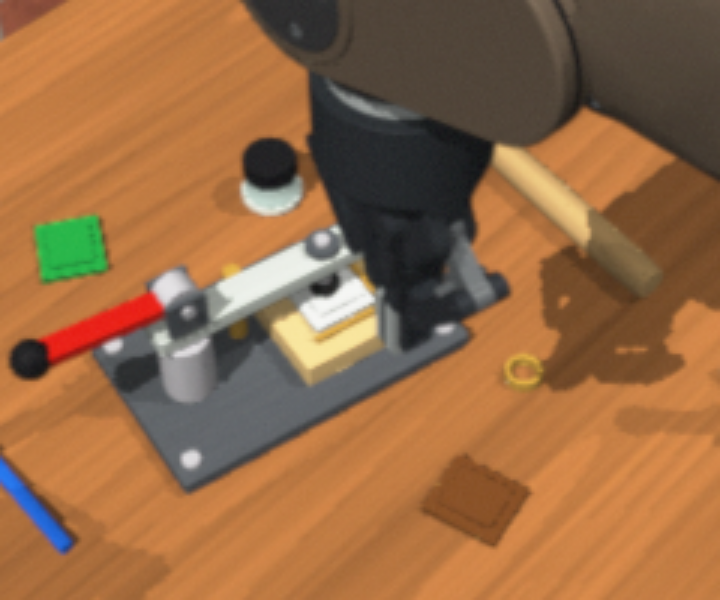

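The lever is fully down: the knob at (30,358) has its centre about 107 mm high, so the cam is near 1.5. The strap direction of 77.5° matches the jig's 77.3°. The foot is on the blank, the bystanders have not moved, and the hand is clear at 0.23 m height.

```bash
python3 -c "
from plant import ctrl
print(ctrl.sign_off())"
```

```text
the job is handed in; nothing more can be done
None
```

The job is handed in: the strap stands over the blank against its stop, the cam lever is fully down with the foot on the blank, and the hand is clear; the foot's pressing force was not measured, and sign-off returned no verdict.

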